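# Lay a brass bar in the bar-holding jig and set its thumbscrew to a sliding fit

## Task

Lay the loose brass bar across the two slotted posts of the steel jig, roughly centred so that it sticks out past both posts and lies fully down in both slots, and let go of it. Then turn the jig's thumbscrew clockwise until it seats (stops firmly, its jaw pinching the bar), and back it off a quarter turn so that the bar can just slide. Finish while still gripping the thumbscrew head at that setting: do not let go of it, and leave the sanding block, nippers and charcoal block where they are.

Things in the scene. Friction and masses are not known exactly. Their poses are not given: they have to be found in the camera images.
- bar_mid (a point): the centre (half-way along, across and up) of the loose square brass bar, 12 x 12 mm in section and 250 mm long, about 0.3 kg (varies by a quarter), lying on the bench to the right of the jig; its y axis runs along the bar's length, z up
- jig: dark steel jig fixed to the bench: base plate 100 mm (its x) by 210 mm (its y), 10 mm thick, with two posts 32 mm long at y = +80 and -80 mm, each with an open-topped slot along y for the bar. Origin on the bench, mid-way between the slots. A bar lowered parallel to y with its middle at x = +1 mm, y = 0 enters both slots and lies with its centre at 52 mm. Free space between the posts
- slot_plain (a point): middle of the slot floor in the plain post (y = +80 mm of the jig), 46 mm above the bench. The slot is 18 mm wide (x -9 to +9 mm); its walls are 58 mm high, with lips flared at 45 degrees up to 64 mm
- slot_clamp (a point): middle of the slot floor in the clamp post (y = -80 mm of the jig), 46 mm above the bench. A fixed fence stands at x = -7 mm; opposite is a sliding jaw, its face at x = 4.8 mm plus 1.2 mm per radian of thumbscrew (8.4 to 9.8 mm at the start). Walls and lips as on the plain post. Seating the screw shifts the bar here to x = -1 mm
- thumbscrew (a joint): turn of the jig's thumbscrew, rad, axis vertical: 0 = seated (a firm stop, the jaw pinching the bar), positive = backed off, counter-clockwise seen from above; quarter turn = 1.57; starts 3.0 to 4.2, limit 4.8. About 0.05 N m of friction; stays where it is left; does not rise or sink
- wing_head: the thumbscrew's flat steel wing head, to be gripped and turned: 40 mm along its x, 11 mm thick along its y, 26 mm tall; origin at its centre, on the screw axis, 99 mm above the bench, at x = 42, y = -80 mm of the jig; its x axis is parallel to the jig's x when seated. The jig beneath is no higher than 66 mm, but for a 20 mm wide collar under the wing (82 to 86 mm)
- sanding_block: a cork-brown sanding block, 92 x 46 x 27 mm, lying loose on the bench: a bystander; origin in the centre of its underside
- nippers: bare steel end nippers with pale handle ends, 138 x 58 x 13 mm, lying loose on the bench: a bystander; origin in the centre of its underside
- charcoal_block: a black charcoal soldering block, 101 x 62 x 29 mm, lying loose on the bench: a bystander; origin in the centre of its underside

How it is judged:
By the outcome, as a careful person would: the job done as asked, in the order asked, and still so for the second after the job is handed in, while the arm keeps its last pose, push and grip.
It also fails if it takes over 72 s, if anything falls off the work surface, if the arm or the gripper's body presses on something with over 40 N, if the wrist force passes 120 N, or if a joint passes its speed limit or range.

## Robot

A 6-joint arm with a two-finger parallel gripper is mounted at the origin on a cart in front of the work surface, level with it; the furniture and walls round the work are solid. World frame = base frame: x ahead of the robot, y to its left, z up, the work surface at z = 0. Lengths are in m, angles in rad, forces in N, time in s.
With the tool pointing down it reaches from about 0.375 to 0.9 m from the base axis. Payload 3.1 kg.
Tool frame: the origin (TCP) lies between the finger pads; the fingertips stand robot.tip_extent ahead of it and the grasp point (between the pads) lies 3 mm ahead of it (robot.tip_extent is the distance from the TCP to the fingertips, in m); z points along the fingers, x is the direction in which the jaws open and shut, and the axes are right-handed (so a half turn about z gives the same grasp; the last joint's range is limited). The gripper opens to 87 mm and grips with 3 to 60 N. Pads are 19 mm wide; open, the fingers measure 117 mm over their backs; the gripper's body (75 mm by 190 mm) begins 51 mm behind the grasp point.
Start: joints at [1.111, 0.527, 1.433, -0, 1.181, -0.178], TCP at [0.174, 0.6, 0.245] pointing down, gripper open.
Joint ranges: [-3.08, 3.08], [-0.75, 2.2], [0.22, 2.44], [-1.43, 4.57], [0, 2.65], [-2.85, 2.85]. Speed limits (rad/s): [2.79, 2.79, 3.14, 3.14, 3.14, 3.14].

## Interface

Orientations are given as a unit quaternion [x, y, z, w].
In Python, from rig import robot, cams gives the robot as it stands.
- The arm moves only by the tool carry_out, never from a script. Its argument "steps" is a list of rows, each a list of 3 entries, a list of its own where there are three numbers: the shift along the world's x, y, z in cm, then the turn about the world's z in degrees, then the closure, from 0 (fully open) to 1 (shut). In form: [[[dx, dy, dz], spin, fingers], ...]. A call has 1 to 10 rows; each row shifts and turns the pose as measured when the row begins; what a row does not reach is not made up. A row lasts 1/10 s, in which the tool goes at most 50 mm and 8.59 degrees, less where a joint would pass 70% of its speed; a pose out of reach is approached as far as the arm can. A call with a gripper value outside its range is refused whole. The fingers move at their own pace and stop on an object; "squeeze" is the grip in N (left out, the last holds). Time passes only in rows, so rows that do not move let the fingers close. It gives the time, the measured TCP pose, the force and the opening at its end, in the units of the state.
- robot.get_obs(): the state, without advancing time (a new reading comes with each control period).
- cams.camera(name): name is "scene" or "top" or "wrist"; returns a dict with "pixels" (384x512x3 uint8, red, green, blue), "fx", "fy", "cx", "cy" (pixels), "eye" and "rotation" of the camera in the world. Camera axes: x right, y up, looking along -z (the intrinsics and any distortion apply to the point x, -y, -z); pixel columns grow to the right and rows downward; lengths in m; the calibration is good to about 2 mm. A picture is of the moment at which its call begins. There is no depth.
- robot.hand_in(): hands the job in, once; it reports no verdict.
The state is a dict: "time": time; "q": joint angles; "joint_velocities": joint speeds; "joint_torque": joint torques, N m; "position": TCP position; "tool_rot": TCP orientation; "ft_force": force on the tool from outside, world axes, zero at the start; "moment": the same for the moment, N m; "grip_width": finger opening in m.
Only numpy, scipy, OpenCV 4.12 (cv2) and the standard library are available. Lean on these libraries where they do the work, as an engineer would, in place of code of your own. Each camera call takes 0.05 s, during which the arm holds its last target. There are 200 camera calls.

## Working session

There is one attempt and no reset: what is moved stays moved. The work goes in short steps, Python scripts to look and compute and a tool call to move; the robot and the scene stay as the last step left them, time stands still between calls to the robot, and variables do not carry over. Pictures are saved under pics/ and viewed, about 8 in all and at most 12, crops included, and the job is handed in when it is done.

Besides the shell and the picture viewer there is one more tool, called after "Call:" by a JSON object that holds its "method" and its "body", one argument or row to a line. carry_out: Moves the arm, as the interface text tells. Its arguments: {"type":"object","properties":{"steps":{"type":"array"},"squeeze":{"type":"number"}},"required":["steps"]}

```bash
mkdir -p pics; ls
python3 - <<'E'
from rig import robot,cams
import cv2,json
print(robot.get_obs(), robot.tip_extent)
for n in ("scene","top"):
    c=cams.camera(n); cv2.imwrite(f"pics/{n}0.png",c["pixels"][:,:,::-1])
    print(n,{k:v for k,v in c.items() if k!="pixels"})
E
```

```text
pics
{'time': 0.0, 'q': array([ 1.11048384e+00,  5.28449767e-01,  1.43389575e+00,  7.98470769e-06,
        1.18137698e+00, -1.78499974e-01]), 'joint_velocities': array([ 0.0006614 , -0.00131049,  0.00182907,  0.0006068 , -0.00129059,
        0.00040726]), 'joint_torque': array([ 2.79090364e-05, -4.40052581e+01, -1.76584715e+01,  6.33656234e-02,
        5.83838322e-02, -1.67370699e-04]), 'position': array([0.17347471, 0.599738  , 0.24358374]), 'tool_rot': array([ 7.99405588e-01,  6.00790789e-01, -9.53033611e-04,  4.75180418e-04]), 'ft_force': array([-0.34845986, -0.51032465, -0.3774646 ]), 'moment': array([-0.02010465,  0.01825175,  0.01136526]), 'grip_width': 0.08675399394599033} 0.022
scene {'fx': 360.5771563520837, 'fy': 360.5771563520837, 'cx': 259.2819657001082, 'cy': 189.06457329707294, 'eye': array([0.18855381, 0.47757051, 0.65143775]), 'rotation': array([-0.12477497,  0.4009763 ,  0.86542731, -0.27328519])}
top {'fx': 469.33991366282726, 'fy': 469.33991366282726, 'cx': 253.85203102639218, 'cy': 195.44380462699425, 'eye': array([ 0.47421977, -0.05599633,  1.21073925]), 'rotation': array([ 0.02450688, -0.03708589, -0.70065184,  0.7121173 ])}
```

View pics/top0.png

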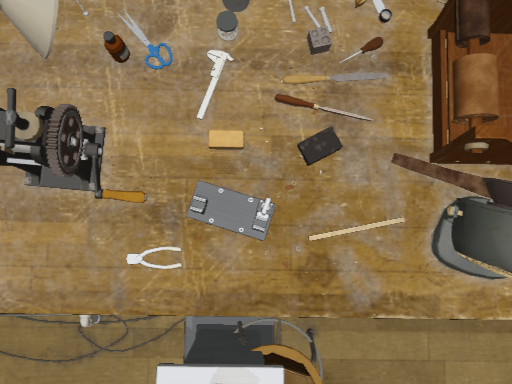

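View pics/scene0.png

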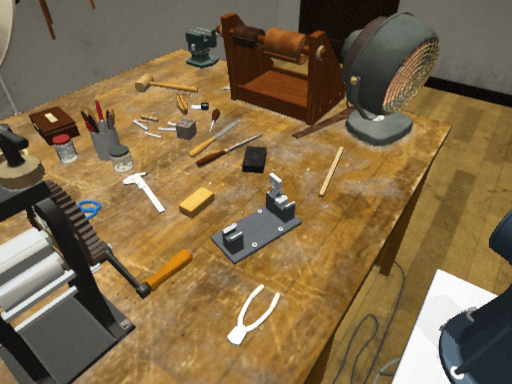

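Top: bar from about (310,238) to (404,220); jig centred near (232,210), plain post on the left, clamp post and bright wing on the right near (264,210). Nippers at (155,258), sanding block (226,139) and charcoal (320,146).

```bash
cat > h.py <<'E'
import numpy as np,cv2
from scipy.spatial.transform import Rotation as R
def ray(c,u,v,z):
    d=R.from_quat(c["rotation"]).apply([(u-c["cx"])/c["fx"],-(v-c["cy"])/c["fy"],-1])
    return c["eye"]+d*(z-c["eye"][2])/d[2]
def proj(c,p):
    q=R.from_quat(c["rotation"]).inv().apply(np.asarray(p)-c["eye"])
    return np.array([c["cx"]-c["fx"]*q[0]/q[2], c["cy"]+c["fy"]*q[1]/q[2]])
def blob(mask,box):
    m=np.zeros(mask.shape,np.uint8); x0,y0,x1,y1=box
    m[y0:y1,x0:x1]=mask[y0:y1,x0:x1]*255
    cs=cv2.findContours(m,cv2.RETR_EXTERNAL,cv2.CHAIN_APPROX_NONE)[0]
    return max(cs,key=cv2.contourArea)
E
python3 - <<'E'
from h import *; from rig import cams
c=cams.camera("top"); im=c["pixels"]; hsv=cv2.cvtColor(im,cv2.COLOR_RGB2HSV)
print(im[229,355],im[210,230],im[215,355],hsv[229,355],hsv[210,230],hsv[240,355])
crop=im[170:250,180:420]; cv2.imwrite("pics/topcrop.png",cv2.resize(crop,None,fx=3.3,fy=3.3,interpolation=cv2.INTER_CUBIC)[:,:,::-1])
bar=(im.min(2)>135)
b=blob(bar,(300,205,415,250)); r=cv2.minAreaRect(b); print("bar",r)
bx=cv2.boxPoints(r); print([ray(c,*p,.012).round(4) for p in bx], ray(c,*r[0],.012))
j=blob(hsv[:,:,1]<60,(180,172,285,245)); r=cv2.minAreaRect(j); print("jig",r)
bx=cv2.boxPoints(r); print([ray(c,*p,.01).round(4) for p in bx], ray(c,*r[0],.01))
w=blob(im.min(2)>150,(250,190,285,230)); r=cv2.minAreaRect(w); print("wing",r,ray(c,*r[0],.112))
E
```

```text
[202 180 144] [118 120 121] [137 105  48] [ 19  73 202] [100   6 121] [ 19 138 146]
bar ((356.197998046875, 228.46983337402344), (4.159168243408203, 95.50090026855469), 78.46537780761719)
[array([ 0.4777, -0.2188,  0.012 ]), array([ 0.5303, -0.4595,  0.012 ]), array([ 0.5199, -0.4615,  0.012 ]), array([ 0.4674, -0.221 ,  0.012 ])] [ 0.49875954 -0.33974036  0.012     ]
jig ((231.13784790039062, 208.42706298828125), (81.68235778808594, 42.20132827758789), 17.102725982666016)
[array([0.5222, 0.096 , 0.01  ]), array([0.6264, 0.0671, 0.01  ]), array([ 0.5678, -0.1346,  0.01  ]), array([ 0.4642, -0.1041,  0.01  ])] [ 0.5449415  -0.01893234  0.01      ]
wing ((264.45001220703125, 208.6500244140625), (11.384199142456055, 23.084625244140625), 18.43494987487793) [ 0.5397004  -0.10015911  0.112     ]
```

View pics/topcrop.png

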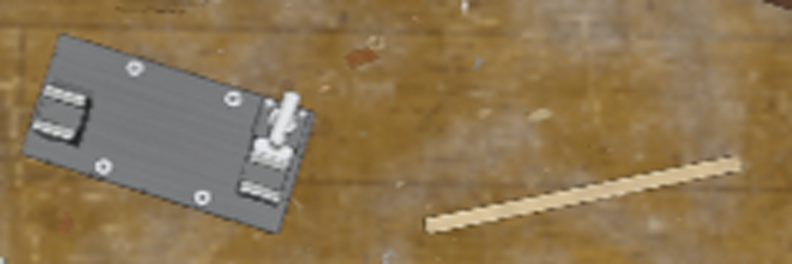

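Call:
{"method": "carry_out", "body": {
  "steps": [
    [[1.5,-4,3],-3,0],
    [[1.8,-4.3,2],-3,0],
    [[1.8,-4.3,0],-3,0],
    [[1.8,-4.3,0],-3,0],
    [[1.8,-4.3,0],-3,0],
    [[1.8,-4.3,0],-3,0],
    [[1.8,-4.3,0],-3,0],
    [[1.8,-4.5,0],-3,0],
    [[1.8,-4.5,0],-3,0],
    [[1.8,-4.5,0],-3,0]
  ]
}}

```text
time: 1.15
position: [0.3508, 0.1581, 0.2902]
tool_rot: [0.929, 0.37, -0.0, 0.001]
ft_force: [1.1, 0.5, -0.3]
grip_width: 0.0872
```

Call:
{"method": "carry_out", "body": {
  "steps": [
    [[1.8,-4.5,0],-4,0],
    [[1.8,-4.5,0],-4,0],
    [[1.8,-4.5,0],-4,0],
    [[1.8,-4.5,0],-4,0],
    [[1,-4.5,0],-4,0],
    [[1,-4.5,0],-4,0]
  ]
}}

```text
time: 1.75
position: [0.4441, -0.1231, 0.2906]
tool_rot: [0.987, 0.159, 0.001, 0.001]
ft_force: [0.7, 0.4, 0.2]
grip_width: 0.0871
```

Call:
{"method": "carry_out", "body": {
  "steps": [
    [[1.1,-4.4,-2],-2,0],
    [[1.1,-4.4,-2],-2,0],
    [[1.1,-4.4,-2],-2,0],
    [[1.1,-4.4,-2],0,0],
    [[1.0,-3.5,-2],0,0],
    [[0,0,0],0,0]
  ]
}}

```text
time: 2.35
position: [0.4988, -0.3444, 0.1889]
tool_rot: [0.995, 0.1, 0.004, 0.003]
ft_force: [-1.0, 0.4, -0.6]
grip_width: 0.0873
```

Run:
```python
from h import *; from rig import cams,robot
o=robot.get_obs(); print(o["position"],o["tool_rot"])
c=cams.camera("wrist"); print(c["eye"],R.from_quat(c["rotation"]).as_matrix().round(3))
im=c["pixels"];cv2.imwrite("pics/w1.png",im[:,:,::-1])
hsv=cv2.cvtColor(im,cv2.COLOR_RGB2HSV)
b=blob((im.min(2)>120),(0,0,512,384)); r=cv2.minAreaRect(b); print("bar",r)
print([ray(c,*p,.012).round(4) for p in cv2.boxPoints(r)], ray(c,*r[0],.012))
```

```text
[ 0.49882575 -0.34435694  0.18889492] [0.99500493 0.09969014 0.00385622 0.00349067]
[ 0.48117175 -0.26126183  0.3292725 ] [[ 0.98  -0.186 -0.067]
 [ 0.197  0.933  0.302]
 [ 0.006 -0.31   0.951]]
bar ((389.4724426269531, 202.63192749023438), (57.976558685302734, 80.12911987304688), 46.789913177490234)
[array([ 0.6011, -0.3618,  0.012 ]), array([ 0.6465, -0.2861,  0.012 ]), array([ 0.7093, -0.3242,  0.012 ]), array([ 0.6656, -0.4064,  0.012 ])] [ 0.65550894 -0.34292193  0.012     ]
```

View pics/w1.png

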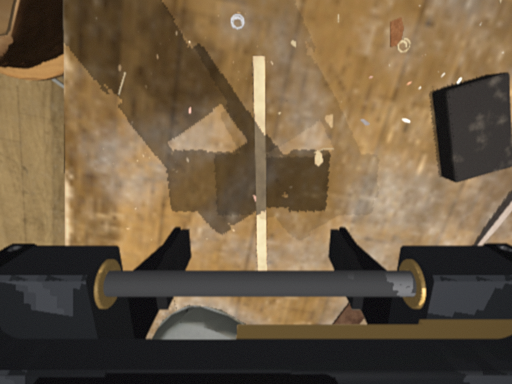

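Run:
```python
from h import *; from rig import cams
c=cams.camera("wrist"); im=c["pixels"].astype(int)
P=[]
for v in (60,80,100,120,220,235,250):
    row=im[v,235:285]; s=row.min(1); i=np.where(s>(125))[0]+235
    print(v,i.min(),i.max(),len(i)); P.append(ray(c,np.median(i),v,.012))
P=np.array(P);print(P.round(4))
col=im[45:70,259].min(1); print(col)
print(ray(c,259.5,56,.012))
k=np.polyfit(P[:,1],P[:,0],1); print("yaw",np.degrees(np.arctan(-k[0])),"x at y=-.3397",np.polyval(k,-.3397))
```

```text
60 254 264 11
80 254 264 11
100 254 264 11
120 255 264 10
220 257 265 9
235 257 265 9
250 257 266 10
[[ 0.4742 -0.2205  0.012 ]
 [ 0.4779 -0.239   0.012 ]
 [ 0.4818 -0.2583  0.012 ]
 [ 0.4864 -0.2782  0.012 ]
 [ 0.5112 -0.392   0.012 ]
 [ 0.5152 -0.4114  0.012 ]
 [ 0.5199 -0.4314  0.012 ]]
[ 75  76  75  75  76  75  73  77  76  80  81  83  85 105 151 168 171 171
 171 170 172 173 175 177 177]
[ 0.47397    -0.21682172  0.012     ]
yaw 12.260728881700242 x at y=-.3397 0.4998122507973902
```

Call:
{"method": "carry_out", "body": {
  "steps": [
    [[0.1,0.4,-4],0.8,0],
    [[0,0,-4],0,0],
    [[0,0,-4],0,0],
    [[0,0,-2],0,0.5],
    [[0,0,-1],0,0.5],
    [[0,0,0],0,0.5]
  ],
  "squeeze": 35
}}

```text
time: 3.05
position: [0.501, -0.3287, 0.0448]
tool_rot: [0.994, 0.112, 0.007, 0.005]
ft_force: [0.5, 0.6, 0.6]
grip_width: 0.0707
```

Call:
{"method": "carry_out", "body": {
  "steps": [
    [[0,-0.6,-0.5],-0.4,0.6],
    [[-0.1,-0.5,-0.5],-0.2,0.6],
    [[0,0,-0.5],0,0.6],
    [[0,0,-0.3],0,0.6],
    [[0,0,0],0,0.6]
  ]
}}

```text
time: 3.55
position: [0.5027, -0.3422, 0.0311]
tool_rot: [0.994, 0.107, 0.01, 0.009]
ft_force: [0.1, -1.4, -0.3]
grip_width: 0.0366
```

Call:
{"method": "carry_out", "body": {
  "steps": [
    [[-0.3,0.2,-0.2],0,0.6],
    [[0,0,-0.2],0,0.6],
    [[0,0,0],0,0.6]
  ]
}}

```text
time: 3.85
position: [0.4994, -0.3402, 0.0272]
tool_rot: [0.994, 0.106, 0.01, 0.009]
ft_force: [0.1, -0.3, -0.5]
grip_width: 0.0349
```

Call:
{"method": "carry_out", "body": {
  "steps": [
    [[0,0,-0.2],0,0.6],
    [[0,0,0],0,1],
    [[0,0,0],0,1],
    [[0,0,0],0,1],
    [[0,0,0],0,1],
    [[0,0,0],0,1],
    [[0,0,0],0,1]
  ]
}}

```text
time: 4.55
position: [0.4996, -0.3401, 0.025]
tool_rot: [0.994, 0.107, 0.01, 0.009]
ft_force: [0.0, -0.1, 0.4]
grip_width: 0.0119
```

Call:
{"method": "carry_out", "body": {
  "steps": [
    [[0,0,1],0,1],
    [[0,0,2],0,1],
    [[0,0,3],0,1],
    [[0,0,3],0,1],
    [[0,0,3],0,1],
    [[0,0,2],0,1],
    [[0,0,1],0,1],
    [[0,0,0],0,1]
  ]
}}

```text
time: 5.35
position: [0.4948, -0.3354, 0.1789]
tool_rot: [0.994, 0.106, 0.006, 0.004]
ft_force: [0.3, -0.6, -3.9]
grip_width: 0.0113
```

Call:
{"method": "carry_out", "body": {
  "steps": [
    [[0,1,0],-2,1],
    [[0,2,0],-4,1],
    [[0,2.5,0],-4,1],
    [[0,2.5,0],-4,1],
    [[0,2.5,0],-4,1],
    [[0,2.5,0],-4,1],
    [[0,2,0],-4,1],
    [[0,1,0],-2,1],
    [[0,0,0],0,1]
  ]
}}

```text
time: 6.25
position: [0.4864, -0.1659, 0.1676]
tool_rot: [0.989, -0.149, -0.005, -0.001]
ft_force: [0.8, -0.2, -3.3]
grip_width: 0.0115
```

Run:
```python
from h import *; from rig import cams,robot
o=robot.get_obs(); print(o["position"],o["tool_rot"])
c=cams.camera("wrist"); im=c["pixels"];cv2.imwrite("pics/w2.png",im[:,:,::-1]); np.savez("w2.npz",**c)
```

```text
[ 0.48642549 -0.1658668   0.16759874] [ 9.88819940e-01 -1.49020735e-01 -5.21423041e-03 -8.70564819e-04]
```

View pics/w2.png

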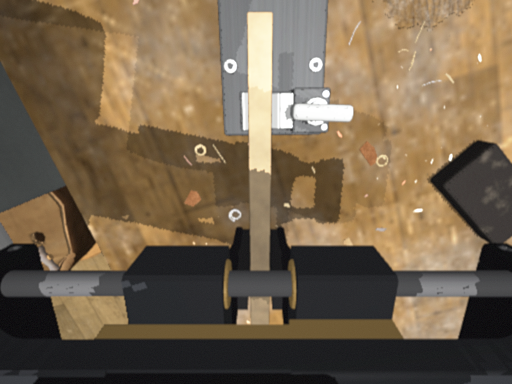

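Run:
```python
from h import *
c=dict(np.load("w2.npz")); im=c["pixels"]; g=cv2.cvtColor(im,cv2.COLOR_RGB2HSV)[:,:,1]
def run(v):
    s=g[v]<60; i=np.where(s[200:350])[0]+200; return i.min(),i.max()
for v in (10,30,50,75,85,120,128):
    a,b=run(v); print(v,a,b,ray(c,a-.5,v,.01)[:2].round(4),ray(c,b+.5,v,.01)[:2].round(4))
for u in (232,238,285,295):
    s=np.where(g[100:150,u]<60)[0]+100; print(u,s.max(),ray(c,u,s.max()+.5,.01)[:2].round(4))
w=blob(im.min(2)>150,(276,80,365,140)); r=cv2.minAreaRect(w); print(r)
for p in [(353,112),(316,110),(320,112)]: print(p,ray(c,*p,.112)[:2].round(4),ray(c,*p,.086)[:2].round(4))
# bar direction and mid at z of bar top
o=c["eye"]; print(o)
crop=cv2.resize(im[80:150,210:370],None,fx=5,fy=5,interpolation=cv2.INTER_CUBIC); cv2.imwrite("pics/w2c.png",crop[:,:,::-1])
```

```text
10 218 327 [0.4966 0.0027] [ 0.5916 -0.027 ]
30 219 326 [ 0.492  -0.0128] [ 0.5871 -0.0425]
50 220 324 [ 0.4873 -0.0288] [ 0.5815 -0.0582]
75 222 323 [ 0.4818 -0.05  ] [ 0.5756 -0.0791]
85 222 323 [ 0.4787 -0.0585] [ 0.5735 -0.0879]
120 224 349 [ 0.4696 -0.0904] [ 0.5908 -0.1278]
128 224 327 [ 0.467  -0.0978] [ 0.5679 -0.1289]
232 134 [ 0.4732 -0.1065]
238 134 [ 0.4791 -0.1083]
285 134 [ 0.525  -0.1225]
295 134 [ 0.5348 -0.1255]
((321.903564453125, 108.6458740234375), (62.04818344116211, 39.47896957397461), 22.166345596313477)
(353, 112) [ 0.5673 -0.1092] [ 0.5745 -0.1123]
(316, 110) [ 0.5445 -0.1008] [ 0.5487 -0.1028]
(320, 112) [ 0.5467 -0.1028] [ 0.5512 -0.105 ]
[ 0.51261633 -0.08610888  0.30865452]
```

View pics/w2c.png

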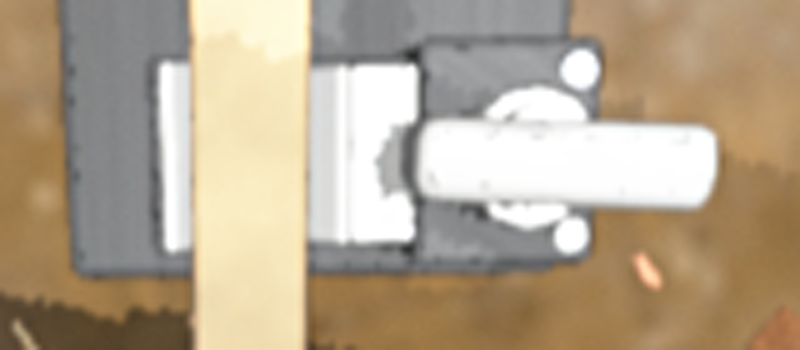

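Run:
```python
from h import *; from rig import cams
t=cams.camera("top"); c=dict(np.load("w2.npz"))
print(c["fx"],c["cx"],c["cy"],R.from_quat(c["rotation"]).as_matrix().round(3))
Rz=R.from_euler("z",-16.6,degrees=True)
for n,p in dict(wing=(.042,-.08,.112),collar=(.042,-.08,.086),fence=(-.007,-.08,.058),plateNR=(.05,-.105,.01),plateNL=(-.05,-.105,.01),plateFL=(-.05,.105,.01),plateFR=(.05,.105,.01),plain=(0,.08,.064)).items():
    w=Rz.apply(p)+[.5422,-.0177,0]; print(n,w.round(4),"wrist",proj(c,w).round(1),"top",proj(t,w).round(1))
print(ray(t,266.4,205.8,.112))
```

```text
287.35718595442995 259.4415158082367 193.80865034541463 [[ 0.955  0.278  0.1  ]
 [-0.296  0.912  0.286]
 [-0.012 -0.303  0.953]]
wing [ 0.5596 -0.1064  0.112 ] wrist [340.5 111.3] top [267.2 200.2]
collar [ 0.5596 -0.1064  0.086 ] wrist [331.5 110.3] top [266.7 201.1]
fence [ 0.5126 -0.0924  0.058 ] wrist [265.2 110.1] top [260.2 220.9]
plateNR [ 0.5601 -0.1326  0.01  ] wrist [320.8 133.8] top [275.6 203.3]
plateNL [ 0.4643 -0.104   0.01  ] wrist [223.  134.7] top [263.9 240.6]
plateFL [0.5243 0.0972 0.01  ] wrist [ 210.3 -130.4] top [185.4 215.8]
plateFR [0.6201 0.0686 0.01  ] wrist [ 335.1 -133.2] top [197.6 178.7]
plain [0.5651 0.059  0.064 ] wrist [ 275.  -146.6] top [198.8 198.4]
[ 0.54647331 -0.10464757  0.112     ]
```

Call:
{"method": "carry_out", "body": {
  "steps": [
    [[0.4,1.3,0],0,1],
    [[0.7,2.3,0],0,1],
    [[0.7,2.3,0],0,1],
    [[0.7,2.3,0],0,1],
    [[0.7,2.3,0],0,1],
    [[0.7,2.0,0],0,1],
    [[0.3,1.0,0],0,1],
    [[0,0,0],0,1]
  ]
}}

```text
time: 7.15
position: [0.5333, -0.0302, 0.1666]
tool_rot: [0.988, -0.152, -0.003, -0.0]
ft_force: [0.2, -0.3, -3.4]
grip_width: 0.0113
```

```bash
cat > see.py <<'E'
import sys; from h import *; from rig import cams,robot
o=robot.get_obs(); q=o["tool_rot"]; print(o["position"].round(4),"yaw",np.degrees(2*np.arctan2(q[1],q[0])).round(2),"zaxis",R.from_quat(q).apply([0,0,1]).round(4),"q6",o["q"][5].round(2))
n=sys.argv[1]; c=cams.camera(sys.argv[2]); np.savez(n+".npz",**c)
im=c["pixels"]
if len(sys.argv)>3:
    x0,y0,x1,y1,f=map(int,sys.argv[3:8]); im=cv2.resize(im[y0:y1,x0:x1],None,fx=f,fy=f,interpolation=cv2.INTER_CUBIC)
cv2.imwrite(f"pics/{n}.png",im[:,:,::-1])
E
python3 see.py w3 wrist
```

```text
[ 0.5333 -0.0302  0.1666] yaw -17.53 zaxis [-0.0056  0.0014 -1.    ] q6 0.04
```

View pics/w3.png

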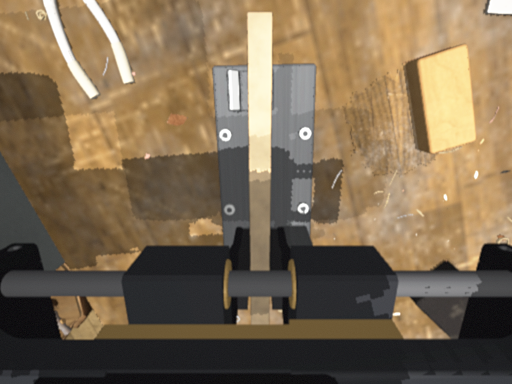

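Run:
```python
from h import *
c=dict(np.load("w3.npz")); im=c["pixels"]; hsv=cv2.cvtColor(im,cv2.COLOR_RGB2HSV); g=hsv[:,:,1]
for v in (90,120,150,200):
    i=np.where(g[v,205:330]<60)[0]+205; print(v,i.min(),i.max(),ray(c,i.min()-.5,v,.01)[:2].round(4),ray(c,i.max()+.5,v,.01)[:2].round(4))
for u in (220,240,290,305):
    s=np.where(g[50:100,u]<60)[0]+50; print(u,s.min(),ray(c,u,s.min()-.5,.01)[:2].round(4))
w=blob(im.min(2)>170,(222,60,246,118)); r=cv2.minAreaRect(w); print(r)
b=cv2.boxPoints(r)
Ri=R.from_euler("z",16.6,degrees=True)
for p in b: print(p, Ri.apply(ray(c,*p,.064))[:2].round(4),Ri.apply(ray(c,*p,.058))[:2].round(4))
# bar: top face z = .1666-.019+.006
z=.1536
for v in (30,80,140,160):
    row=im[v,235:285].astype(int); m=(row[:,0]-row[:,2]>25); i=np.where(m)[0]+235
    print("bar",v,i.min(),i.max(),Ri.apply(ray(c,(i.min()+i.max())/2,v,z))[:2].round(4))
print("barend",Ri.apply(ray(c,260,12.5,z)).round(4))
```

```text
90 214 314 [0.5182 0.0748] [0.612  0.0451]
120 216 313 [0.5102 0.0476] [0.6041 0.0179]
150 218 312 [0.5018 0.0186] [ 0.5956 -0.0111]
200 220 311 [ 0.485  -0.0336] [ 0.581  -0.0638]
220 66 [0.5318 0.0936]
240 65 [0.5502 0.0886]
290 64 [0.5957 0.0751]
305 64 [0.6093 0.0708]
((233.23960876464844, 89.49041748046875), (39.3685188293457, 10.351722717285156), 87.70938873291016)
[227.28114   70.028755] [0.4955 0.232 ] [0.4948 0.2326]
[237.62459  69.61501] [0.5036 0.2322] [0.5031 0.2328]
[239.19807 108.95208] [0.5037 0.2027] [0.5032 0.2025]
[228.85463 109.36582] [0.4953 0.2025] [0.4946 0.2024]
bar 30 235 284 [0.5215 0.2403]
bar 80 247 272 [0.5211 0.2181]
bar 140 248 270 [0.5203 0.1884]
bar 160 248 271 [0.5204 0.1777]
barend [0.5218 0.2475 0.1536]
```

Call:
{"method": "carry_out", "body": {
  "steps": [
    [[-0.1,0.8,0],0.5,1],
    [[-0.1,0.8,0],0.4,1],
    [[0,0,-1],0,1],
    [[0,0,-2],0,1],
    [[0,0,-1],0,1],
    [[0,0,0],0,1]
  ]
}}

```text
time: 7.8
position: [0.5304, -0.0168, 0.1244]
tool_rot: [0.989, -0.146, -0.003, 0.001]
ft_force: [-0.3, 1.0, -3.4]
grip_width: 0.0115
```

```bash
cat >> see.py <<'E'
w=R.from_euler("z",16.6,degrees=True).apply(o["position"]); print("jig xy mm of TCP",((w[:2]-[.5123,.1377])*1000).round(1), o["ft_force"].round(1), o["moment"].round(2))
E
python3 see.py w4 wrist
```

```text
[ 0.5304 -0.0168  0.1244] yaw -16.8 zaxis [-5.5e-03 -2.0e-04 -1.0e+00] q6 0.05
jig xy mm of TCP [ 0.7 -2.2] [-0.3  1.  -3.4] [-0.13  0.06 -0.02]
```

Call:
{"method": "carry_out", "body": {
  "steps": [
    [[0.05,0.1,-1],0,1],
    [[0.05,0.1,-1],0,1],
    [[0,0,-1],0,1],
    [[0,0,0],0,1]
  ]
}}

```text
time: 8.25
position: [0.5328, -0.0153, 0.0935]
tool_rot: [0.989, -0.146, -0.001, 0.001]
ft_force: [-0.6, -0.0, -3.0]
grip_width: 0.0113
```

```bash
python3 see.py w5 wrist 180 0 340 120 5
```

```text
[ 0.5328 -0.0153  0.0935] yaw -16.83 zaxis [-0.0021 -0.0011 -1.    ] q6 0.06
jig xy mm of TCP [ 2.7 -0.2] [-0.6 -0.  -3. ] [-0.08  0.08  0.01]
```

View pics/w5.png

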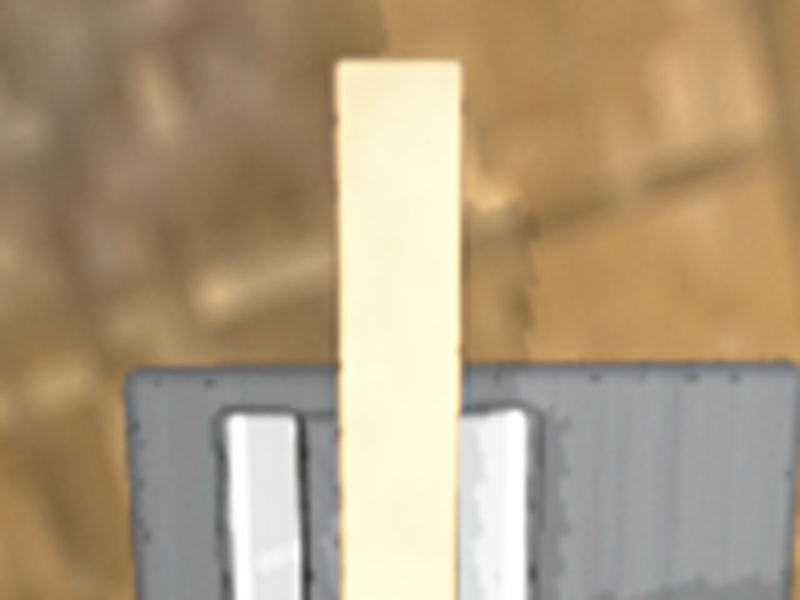

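Call:
{"method": "carry_out", "body": {
  "steps": [
    [[-0.2,0.1,-0.3],0,1],
    [[-0.1,0.0,-0.5],0.1,1],
    [[0,0,0],0,1]
  ]
}}

```text
time: 8.6
position: [0.5305, -0.0144, 0.0858]
tool_rot: [0.989, -0.145, 0.0, 0.001]
ft_force: [0.5, -0.6, -3.4]
grip_width: 0.0113
```

```bash
python3 see.py w6 wrist
```

```text
[ 0.5305 -0.0144  0.0858] yaw -16.71 zaxis [ 2.0e-04 -1.7e-03 -1.0e+00] q6 0.06
jig xy mm of TCP [0.2 0.1] [ 0.5 -0.6 -3.4] [-0.06  0.07  0.03]
```

Call:
{"method": "carry_out", "body": {
  "steps": [
    [[0.05,0,-0.4],0,1],
    [[0,0,-0.4],0,1],
    [[0,0,-0.3],0,1],
    [[0,0,-0.2],0,1],
    [[0,0,0],0,1]
  ]
}}

```text
time: 9.15
position: [0.532, -0.0146, 0.0725]
tool_rot: [0.989, -0.145, 0.001, 0.001]
ft_force: [-0.2, -0.2, -3.4]
grip_width: 0.0115
```

```bash
python3 see.py w7 wrist
```

```text
[ 0.532  -0.0146  0.0725] yaw -16.71 zaxis [ 0.0024 -0.0022 -1.    ] q6 0.06
jig xy mm of TCP [1.7 0.3] [-0.2 -0.2 -3.4] [-0.13  0.1  -0.  ]
```

Call:
{"method": "carry_out", "body": {
  "steps": [
    [[0,0,-0.1],0,1],
    [[0,0,-0.1],0,1],
    [[0,0,0],0,1]
  ]
}}

```text
time: 9.5
position: [0.5323, -0.0145, 0.0712]
tool_rot: [0.989, -0.145, 0.002, 0.001]
ft_force: [-0.1, 0.8, -1.2]
grip_width: 0.0119
```

Call:
{"method": "carry_out", "body": {
  "steps": [
    [[0,0,-0.05],0,1],
    [[0,0,0],0,0.7],
    [[0,0,0],0,0.6],
    [[0,0,0],0,0.6],
    [[0,0,0],0,0.6]
  ]
}}

```text
time: 10.0
position: [0.5338, -0.015, 0.0719]
tool_rot: [0.989, -0.145, 0.004, 0.001]
ft_force: [-0.9, 0.1, 0.3]
grip_width: 0.0321
```

Call:
{"method": "carry_out", "body": {
  "steps": [
    [[0,0,1],0,0.6],
    [[0,0,2],0,0.6],
    [[0,0,3],0,0.6],
    [[0,0,3],0,0.6],
    [[0,0,2],0,0.6],
    [[0,0,0],0,0.6]
  ]
}}

```text
time: 10.6
position: [0.5334, -0.0149, 0.1882]
tool_rot: [0.989, -0.145, 0.004, 0.001]
ft_force: [1.0, -0.7, -0.1]
grip_width: 0.0345
```

```bash
python3 see.py w8 wrist
```

```text
[ 0.5334 -0.0149  0.1882] yaw -16.73 zaxis [ 0.0077 -0.0033 -1.    ] q6 0.06
jig xy mm of TCP [3.1 0.4] [ 1.  -0.7 -0.1] [-0.07  0.01  0.03]
```

Call:
{"method": "carry_out", "body": {
  "steps": [
    [[0.1,-1,0.3],8,0.3],
    [[0.2,-1,0.3],8,0.3],
    [[0.2,-1,0],8,0.3],
    [[0.2,-1,0],8,0.3],
    [[0.2,-1,0],8,0.3],
    [[0.1,-1,0],8,0.3],
    [[0.1,-1,0],8,0.3],
    [[0.1,-1,0],8,0.3],
    [[0.1,-0.6,0],8,0.3],
    [[0,0,0],8,0.3]
  ]
}}

```text
time: 11.65
position: [0.5375, -0.1014, 0.1814]
tool_rot: [0.836, 0.549, -0.008, -0.005]
ft_force: [0.4, 0.2, -0.7]
grip_width: 0.0604
```

Call:
{"method": "carry_out", "body": {
  "steps": [
    [[0,0,0],8,0.3],
    [[0,0,0],0,0.3]
  ]
}}

```text
time: 11.85
position: [0.5357, -0.1012, 0.1786]
tool_rot: [0.794, 0.608, -0.009, -0.007]
ft_force: [0.6, 0.5, -0.7]
grip_width: 0.0607
```

```bash
python3 see.py w9 wrist; python3 see.py s9 scene 190 150 320 270 6
```

```text
[ 0.5357 -0.1012  0.1786] yaw 74.87 zaxis [-2.310e-02 -8.000e-04 -9.997e-01] q6 -1.69
jig xy mm of TCP [ 30.  -81.6] [ 0.6  0.5 -0.7] [0.06 0.   0.04]
[ 0.5356 -0.1011  0.1785] yaw 74.74 zaxis [-2.350e-02 -6.000e-04 -9.997e-01] q6 -1.68
jig xy mm of TCP [ 29.9 -81.6] [ 0.8 -0.1 -0.3] [-0.    0.04  0.01]
```

View pics/w9.png

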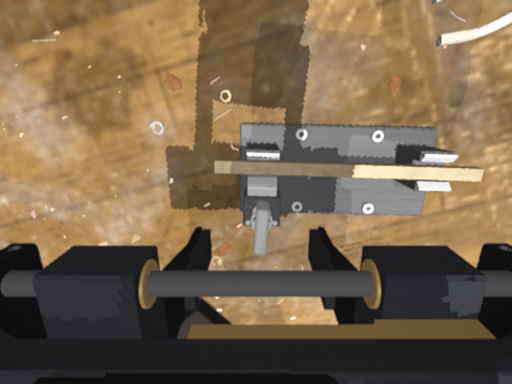

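View pics/s9.png

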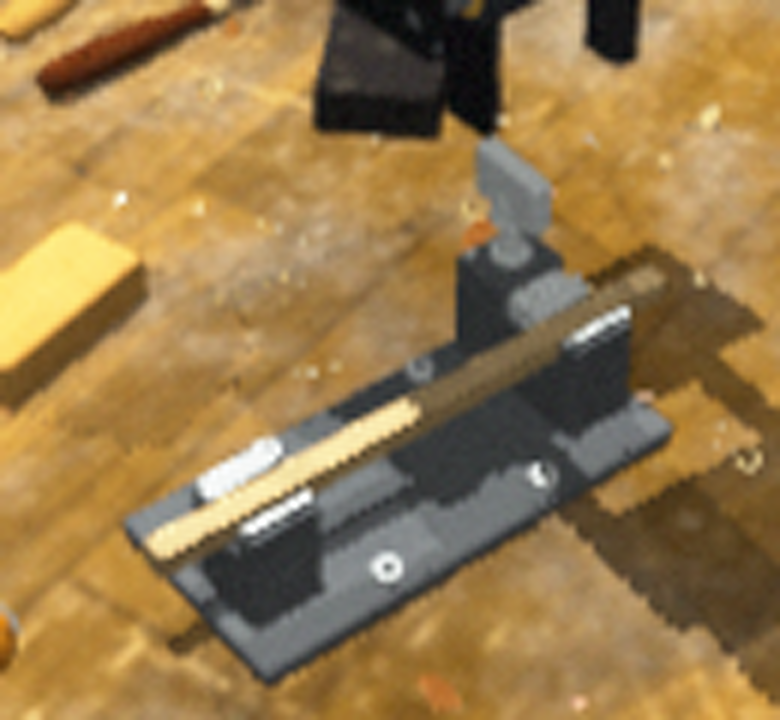

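Run:
```python
from h import *
c=dict(np.load("w9.npz")); im=c["pixels"]; g=im.astype(int)
Ri=R.from_euler("z",16.6,degrees=True)
P=[]
for v in range(202,254,5):
    r=g[v,235:290].min(1); print(v,r[14:44])
cv2.imwrite("pics/w9c.png",cv2.resize(im[190:262,220:310],None,fx=8,fy=8,interpolation=cv2.INTER_CUBIC)[:,:,::-1])
for p in [(264.5,203),(260.5,253),(262,228)]: print(ray(c,*p,.112).round(4),((Ri.apply(ray(c,*p,.112))[:2]-[.5123,.1377])*1e3).round(1))
```

```text
202 [ 78  76  76  75  77  76  78  84  96 103 107 109 108 108 107 107 108 105
  99  91  78  73  75  79  78  76  74  73  76  75]
207 [ 94  91  79  77  87 114 134 118 106 105 108 109 109 109 108 108 109 108
 107 105  91  77  74  72  75  76  74  72  73  74]
212 [ 76  73  82 118 152 147 137 128 146 156 164 163 163 162 163 163 162 160
 154 139 124 123  88  72  72  76  77  75  77  76]
217 [ 73  87 133 168 158 123 110 135 154 164 169 170 169 169 170 171 171 166
 154 140 137 163 152  95  73  74  77  75  73  71]
222 [166 147 160 158 160 158 138 145 156 165 171 170 169 170 171 170 170 160
 147 136 138 151 163 159 165 172 171 157 113  72]
227 [ 82  83  95 134 169 160 138 148 163 171 170 171 170 170 169 168 165 152
 139 134 163 151 108  92  98 105 107 107 105 101]
232 [ 91  90  88  85  87 107 137 154 164 171 171 169 169 169 167 167 161 149
 136 107  93  97 103 108 112 114 113 113 114 113]
237 [ 80  84  84  83  88 112 145 159 168 172 172 168 169 169 167 164 155 143
 123  96  90  91  93  97  99 102 103 105 105 105]
242 [ 78  80  80  80  93 126 151 163 170 169 168 168 166 165 164 159 151 140
 111  95  96  97  98  97  99 102 104 107 107 106]
247 [ 68  71  73  77  98 138 156 166 170 171 167 166 164 164 162 156 146 131
 100  93  94  97  98 101 102 103 105 104 103 103]
252 [ 76  75  76  79 101 143 159 169 173 168 164 164 163 162 162 152 139 112
  93  89  86  84  84  86  89  93  91  88  85  84]
[ 0.5251 -0.0946  0.112 ] [ 17.9 -78.4]
[ 0.5653 -0.1087  0.112 ] [ 60.5 -80.3]
[ 0.5446 -0.1018  0.112 ] [ 38.7 -79.7]
```

View pics/w9c.png

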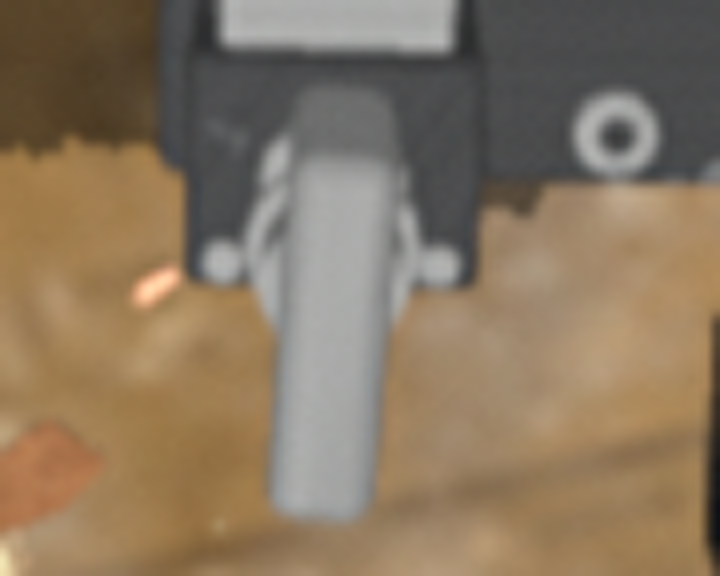

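Call:
{"method": "carry_out", "body": {
  "steps": [
    [[0.6,-0.1,0],-1.4,0.3],
    [[0.6,-0.1,0],-1.3,0.4],
    [[0,0,-1],0,0.4],
    [[0,0,-2],0,0.4],
    [[0,0,-1],0,0.4],
    [[0,0,0],0,0.4]
  ]
}}

```text
time: 12.55
position: [0.5496, -0.1031, 0.1359]
tool_rot: [0.812, 0.584, -0.009, -0.007]
ft_force: [-0.2, -0.9, 0.2]
grip_width: 0.0529
```

```bash
python3 see.py w10 wrist
```

```text
[ 0.5496 -0.1031  0.1359] yaw 71.43 zaxis [-2.220e-02  4.000e-04 -9.998e-01] q6 -1.62
jig xy mm of TCP [ 43.8 -79.5] [-0.2 -0.9  0.2] [ 0.04 -0.01  0.02]
```

Call:
{"method": "carry_out", "body": {
  "steps": [
    [[-0.1,0,-1],0.3,0.5],
    [[0,0,-1],0,0.5],
    [[0,0,-0.4],0,0.5],
    [[0,0,0],0,0.5]
  ]
}}

```text
time: 13.0
position: [0.5493, -0.1034, 0.1114]
tool_rot: [0.81, 0.586, -0.008, -0.005]
ft_force: [0.3, -0.4, 0.0]
grip_width: 0.0438
```

```bash
python3 see.py w11 wrist
```

```text
[ 0.5493 -0.1034  0.1114] yaw 71.74 zaxis [-1.960e-02 -8.000e-04 -9.998e-01] q6 -1.63
jig xy mm of TCP [ 43.6 -79.8] [ 0.3 -0.4  0. ] [-0.06 -0.05 -0.03]
```

Adjust x by −1.5 mm, then close.

Call:
{"method": "carry_out", "body": {
  "steps": [
    [[-0.15,0.05,0],0.3,0.5],
    [[0,0,0],0,0.5],
    [[0,0,0],0,1],
    [[0,0,0],0,1],
    [[0,0,0],0,1],
    [[0,0,0],0,1],
    [[0,0,0],0,1]
  ],
  "squeeze": 30
}}

```text
time: 13.75
position: [0.5487, -0.1034, 0.1131]
tool_rot: [0.809, 0.588, -0.007, -0.004]
ft_force: [-2.9, -9.6, -0.6]
grip_width: 0.0115
```

```bash
python3 see.py w12 wrist
```

```text
[ 0.5487 -0.1034  0.1131] yaw 72.09 zaxis [-0.0166 -0.0027 -0.9999] q6 -1.63
jig xy mm of TCP [ 43.1 -80. ] [-2.9 -9.6 -0.6] [-1.87  0.45 -0.03]
```

Call:
{"method": "carry_out", "body": {
  "steps": [
    [[0,-0.05,-0.05],-3,1],
    [[0,0,0],-5,1],
    [[0,0,0],-5,1],
    [[0,0,0],-5,1],
    [[0,0,0],-5,1],
    [[0,0,0],0,1]
  ]
}}

```text
time: 14.4
position: [0.5487, -0.1037, 0.1131]
tool_rot: [0.913, 0.408, -0.006, -0.006]
ft_force: [-0.9, -0.8, 0.0]
grip_width: 0.0107
```

```bash
python3 see.py w13 wrist
```

```text
[ 0.5487 -0.1037  0.1131] yaw 48.18 zaxis [-0.0157  0.0053 -0.9999] q6 -1.23
jig xy mm of TCP [ 43.1 -80.3] [-0.9 -0.8  0. ] [-0.04  0.03 -0.08]
```

Call:
{"method": "carry_out", "body": {
  "steps": [
    [[0,0,0],-7,1],
    [[0,0,0],-7,1],
    [[0,0,0],-7,1],
    [[0,0,0],-7,1],
    [[0,0,0],-7,1],
    [[0,0,0],-7,1],
    [[0,0,0],-7,1],
    [[0,0,0],-7,1],
    [[0,0,0],-5,1],
    [[0,0,0],0,1]
  ]
}}

```text
time: 15.45
position: [0.5488, -0.1038, 0.1131]
tool_rot: [0.993, -0.121, -0.002, -0.007]
ft_force: [-0.2, -0.5, -0.3]
grip_width: 0.0111
```

```bash
python3 see.py w14 wrist
```

```text
[ 0.5488 -0.1038  0.1131] yaw -13.93 zaxis [-0.0024  0.0153 -0.9999] q6 -0.16
jig xy mm of TCP [ 43.3 -80.3] [-0.2 -0.5 -0.3] [-0.17  0.   -0.02]
```

Call:
{"method": "carry_out", "body": {
  "steps": [
    [[0,0,0],-8,1],
    [[0,0,0],-8,1],
    [[0,0,0],-8,1],
    [[0,0,0],-8,1],
    [[0,0,0],-8,1],
    [[0,0,0],-8,1],
    [[0,0,0],-8,1],
    [[0,0,0],-8,1],
    [[0,0,0],-8,1],
    [[0,0,0],0,1]
  ]
}}

```text
time: 16.5
position: [0.5488, -0.1039, 0.1131]
tool_rot: [0.727, -0.687, 0.003, -0.006]
ft_force: [-0.8, 0.1, 0.5]
grip_width: 0.0106
```

```bash
python3 see.py w15 wrist
```

```text
[ 0.5488 -0.1039  0.1131] yaw -86.79 zaxis [ 0.0128  0.0052 -0.9999] q6 1.11
jig xy mm of TCP [ 43.4 -80.5] [-0.8  0.1  0.5] [-0.12  0.14  0.03]
```

Call:
{"method": "carry_out", "body": {
  "steps": [
    [[0,0,0],-4,1],
    [[0,0,0],-4,1],
    [[0,0,0],-4,1],
    [[0,0,0],-3,1],
    [[0,0,0],0,1]
  ]
}}

```text
time: 17.05
position: [0.5488, -0.104, 0.1131]
tool_rot: [-0.637, 0.771, -0.004, 0.006]
ft_force: [-0.1, -1.2, -0.6]
grip_width: 0.011
```

```bash
python3 see.py w16 wrist
```

```text
[ 0.5488 -0.104   0.1131] yaw 259.15 zaxis [ 0.0132  0.0015 -0.9999] q6 1.36
jig xy mm of TCP [ 43.4 -80.5] [-0.1 -1.2 -0.6] [-0.17  0.17 -0.05]
```

Call:
{"method": "carry_out", "body": {
  "steps": [
    [[0,0,0],-2,1],
    [[0,0,0],-2,1],
    [[0,0,0],-2,1]
  ]
}}

```text
time: 17.4
position: [0.5488, -0.104, 0.1131]
tool_rot: [-0.599, 0.801, -0.004, 0.005]
ft_force: [-0.1, 0.9, -0.5]
grip_width: 0.0106
```

```bash
python3 see.py w17 wrist
```

```text
[ 0.5488 -0.104   0.1131] yaw 253.61 zaxis [ 1.310e-02  1.000e-04 -9.999e-01] q6 1.46
jig xy mm of TCP [ 43.3 -80.5] [-0.1  0.9 -0.5] [-0.09  0.14  0.07]
```

Call:
{"method": "carry_out", "body": {
  "steps": [
    [[0,0,0],-2,1],
    [[0,0,0],-2,1]
  ]
}}

```text
time: 17.65
position: [0.5488, -0.1039, 0.1131]
tool_rot: [-0.574, 0.819, -0.004, 0.005]
ft_force: [-2.6, 0.7, 0.5]
grip_width: 0.0113
```

```bash
python3 see.py w18 wrist
```

```text
[ 0.5488 -0.1039  0.1131] yaw 250.08 zaxis [ 0.0126 -0.0017 -0.9999] q6 1.53
jig xy mm of TCP [ 43.3 -80.5] [-2.6  0.7  0.5] [0.07 0.45 0.64]
```

Call:
{"method": "carry_out", "body": {
  "steps": [
    [[0,0,0],-3,1],
    [[0,0,0],-3,1]
  ]
}}

```text
time: 17.9
position: [0.5486, -0.1039, 0.1132]
tool_rot: [-0.534, 0.845, -0.005, 0.004]
ft_force: [1.5, 0.5, 0.4]
grip_width: 0.0122
```

```bash
python3 see.py w19 wrist
```

```text
[ 0.5486 -0.1039  0.1132] yaw 244.59 zaxis [ 0.0115 -0.0044 -0.9999] q6 1.63
jig xy mm of TCP [ 43.1 -80.5] [1.5 0.5 0.4] [0.07 0.1  0.8 ]
```

Call:
{"method": "carry_out", "body": {
  "steps": [
    [[0,0,0],4,1],
    [[0,0,0],4,1],
    [[0,0,0],2,1],
    [[0,0,0],0,1]
  ]
}}

```text
time: 18.35
position: [0.5485, -0.1038, 0.1131]
tool_rot: [-0.613, 0.79, -0.004, 0.004]
ft_force: [0.5, -0.3, -0.2]
grip_width: 0.0106
```

```bash
python3 see.py w20 wrist
```

```text
[ 0.5485 -0.1038  0.1131] yaw 255.64 zaxis [ 0.0115 -0.0022 -0.9999] q6 1.43
jig xy mm of TCP [ 43.  -80.5] [ 0.5 -0.3 -0.2] [-0.08  0.2  -0.01]
```

Call:
{"method": "carry_out", "body": {
  "steps": [
    [[0,0,0],8,1],
    [[0,0,0],8,1],
    [[0,0,0],8,1],
    [[0,0,0],8,1],
    [[0,0,0],8,1],
    [[0,0,0],8,1],
    [[0,0,0],8,1],
    [[0,0,0],8,1],
    [[0,0,0],8,1],
    [[0,0,0],0,1]
  ]
}}

```text
time: 19.4
position: [0.5486, -0.1041, 0.1131]
tool_rot: [0.967, -0.255, 0.001, -0.007]
ft_force: [-0.7, -0.3, 0.2]
grip_width: 0.011
```

```bash
python3 see.py w21 wrist
```

```text
[ 0.5486 -0.1041  0.1131] yaw -29.57 zaxis [ 0.0051  0.0129 -0.9999] q6 0.11
jig xy mm of TCP [ 43.2 -80.7] [-0.7 -0.3  0.2] [-0.18  0.05  0.05]
```

Call:
{"method": "carry_out", "body": {
  "steps": [
    [[0,0,0],5,1],
    [[0,0,0],5,1],
    [[0,0,0],2.7,1],
    [[0,0,0],0,1],
    [[0,0,0],0,1]
  ]
}}

```text
time: 19.95
position: [0.5487, -0.1041, 0.1131]
tool_rot: [0.988, -0.151, 0.0, -0.007]
ft_force: [-0.1, -0.1, -0.0]
grip_width: 0.0108
```

```bash
python3 see.py w22 wrist; python3 see.py t22 scene 190 150 320 270 6
python3 - <<'E'
import cv2,numpy as np
c=np.load("w22.npz")["pixels"]; s=cv2.imread("pics/t22.png")
s=cv2.resize(s,(416,384)); c=cv2.resize(c[:,:,::-1][0:384,100:460],(384,384+25))[:384]
cv2.imwrite("pics/both22.png",np.hstack([c,s]))
E
```

```text
[ 0.5487 -0.1041  0.1131] yaw -17.39 zaxis [ 0.0026  0.014  -0.9999] q6 -0.1
jig xy mm of TCP [ 43.2 -80.7] [-0.1 -0.1 -0. ] [-0.15  0.06  0.09]
[ 0.5487 -0.1041  0.1131] yaw -17.37 zaxis [ 0.0026  0.014  -0.9999] q6 -0.1
jig xy mm of TCP [ 43.2 -80.7] [ 0.6 -0.6  0.4] [-0.19  0.08  0.08]
```

View pics/both22.png

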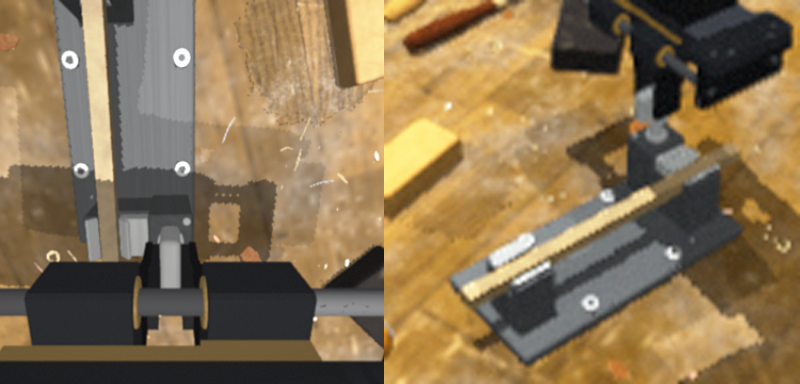

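```bash
python3 -c "
from rig import robot
print(robot.hand_in()); o=robot.get_obs(); print(o['time'],o['grip_width'],o['position'])"
```

```text
the job is handed in; nothing more can be done
None
the job is handed in; nothing more can be done
```

The job is handed in at about 20 s of the 72 s allowed. The bar is in the jig, and the gripper is still holding the thumbscrew head at the backed-off setting.

- **Bar:** I laid it in both slots, with its middle about 2 mm from the jig's centre, and let go. The pictures show it down in both slots and sticking out past both posts.
- **Thumbscrew:** I gripped the wing and turned it clockwise about 180° until it stopped firmly. The torque rose from near zero to 0.6–0.8 N m. I then backed it off 90°.
- **Last checks:**
  - The tool yaw was -17.4°, against about -16.7° for an exact quarter turn.
  - The grip opening was 10.8 mm, which fits the 11 mm wing, and the wrist force was under 1 N.
  - The final pictures show the wing in line with the jig's y axis.
- **Possible error:** At the stop the wing twisted a few degrees in the pads. It straightened when I backed off, because the opening went back to about 10.6 mm. I estimate the quarter turn is good to a degree or two.
- **Disagreement in measurement:** The base plate is about 12 mm off-centre from the slots. My first jig position, taken from the plate alone, disagreed with the wing and post positions, so I used the slots and wing instead.
- **Bystanders:** I did not touch the sanding block, nippers or charcoal block on purpose. I did not measure their positions again at the end.

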